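Pump the phone hold-down until its indicator pin stands fully out

ROBOT

A 6-joint arm with a two-finger parallel gripper is mounted at the origin on a cart in front of the work surface, level with it; the furniture and walls round the work are solid. World frame = base frame: x ahead of the robot, y to its left, z up, the work surface at z = 0. Lengths are in mm, angles in degrees, forces in N, time in s.
With the tool pointing down it reaches from about 300 to 850 mm from the base axis. Payload 4.2 kg.
Tool frame: the origin (TCP) lies at the very end of the fingers, on their centre line; the grasp point (between the pads) lies 19 mm behind it (env.grip_depth is the distance from the TCP to the grasp point, in mm); z points along the fingers, y is the line along which they close (so a half turn about z gives the same grasp; the last joint's range is limited). The gripper opens to 91 mm and grips with 3 to 60 N. Pads are 32 mm wide; open, the fingers measure 118 mm over their backs; the gripper's body (76 mm by 178 mm) begins 60 mm behind the grasp point.
Start: joints at [-74.485, 18.312, 89.639, -0, 72.044, -1.146], TCP at [164.866, -550.874, 213.976] pointing down, gripper open.
Joint ranges: [-177.97, 177.97], [-48.28, 115.42], [12.27, 149.76], [-77.06, 257.06], [2.81, 150.46], [-146.56, 146.56]. Speed limits (degrees/s): [147.25, 147.25, 180, 180, 180, 180].

INTERFACE

Orientations are given as [roll, pitch, yaw] about the fixed x, y, z axes, in that order (R = Rz(yaw) Ry(pitch) Rx(roll)).
In Python, from workcell import env, cams gives the robot as it stands.
- The arm moves only by the tool apply_moves, never from a script. Its argument "deltas" is a list of rows, each a list of 5 numbers: the shift along the tool's x, y, z in m, then the turn about the tool's z in rad, then the opening, from -1 (shut) to 1 (fully open), so that 0 is half open. In form: [[tx, ty, tz, roll, gripper], ...]. A call has 1 to 5 rows; each row is the pose to reach, as a shift and turn from the pose commanded when the call began, along the tool's axes at that moment; what a row does not reach only later rows make up. A row lasts 1/10 s, in which the tool goes at most 50 mm and 8.59 degrees, less where a joint would pass 70% of its speed; a pose out of reach is approached as far as the arm can. A call with a gripper value outside its range is refused whole. The fingers move at their own pace and stop on an object; "grip_force" is the grip in N (left out, the last holds). Time passes only in rows, so rows that repeat a pose let the fingers close. It gives the time, the measured TCP pose, the force, the opening and the grip force at its end, in the units of the state.
- env.state(): the state, without advancing time (a new reading comes with each control period).
- cams.grab_frame(name): name is "scene" or "top"; returns the picture (400x640x3 uint8, blue, green, red); there is no depth.
- cams.get_calibration(name): a dict with "mtx" (3x3 intrinsics, pixels), "k1" (the pictures are not rectified: a ray, as slopes to the right and down, at radius r is drawn at 1 + k1 r^2 times it, then the intrinsics apply), "eye" and "attitude" of the camera in the world. Camera axes: x right, y down, z forward; pixel columns grow to the right and rows downward; lengths in mm; the calibration is good to about 2 mm. A picture is of the moment at which its call begins. get_calibration takes no time and is no camera call.
- env.job_done(): hands the job in; it is judged then, once.
The state is a dict: "time_s": time; "qpos": joint angles; "qvel": joint speeds; "effort": joint torques, N m; "ee_pos": TCP position; "ee_rot": TCP orientation; "force": force on the tool from outside, world axes, zero at the start; "torque": the same for the moment, N m; "gripper_width": finger opening in mm; "gripper_force": force on a finger pad.
Only numpy, scipy, OpenCV 4.12 (cv2) and the standard library are available. Lean on these libraries where they do the work, as an engineer would, in place of code of your own. Each camera call takes 0.05 s, during which the arm holds its last target. There are 200 camera calls.

TASK

The opened phone lies on the vacuum hold-down base. With your fingertips, pump the blue plunger on its pump block, pressing it all the way down and letting it spring all the way back up each time, until the red indicator pin beside it has popped fully out and shows its green foot; then take the hand away. Only push down on the plunger: do not touch the pin or the phone, do not lift or shove the base, and leave the loupe, tweezers and flux bottle alone.

Things in the scene. Friction and masses are not known exactly. Their poses are not given: they have to be found in the camera images.
- vac_base: loose 2 kg base on rubber feet: aluminium slab 150 (x) x 190 (y) x 16 mm, black phone pad (top z = 18 mm) in its -x part, grey pump block 48 (x) x 112 (y) mm, top z = 66 mm, centred at x = +47 mm. Origin: centre of the underside. Plunger axis at x = +47, y = -28 mm, pin axis at x = +47, y = +28 mm of this frame; both move vertically
- plunger_top (a point): centre of the top face of the blue mushroom cap of the plunger, 40 mm diameter (flat part 34 mm), 13 mm thick, 96 mm above the bench when up and 81 mm when fully pressed. Press vertically here
- plunger (a joint): plunger travel, m: 0 = up, 0.015 = fully down on its stop. Spring return: 6 N starts it, about 13 N holds it fully down. Any return from a full press raises the pin one step; a short press (less than about two thirds of the stroke) may raise nothing
- pin_top (a point): top of the red indicator pin's domed end, 12 mm diameter, 56 mm from the plunger axis. It is 74 mm above the bench at joint 0 and 110 mm when fully out
- gauge_pin (a joint): how far the pin is out, m: starts anywhere from 0 to 0.020, fully out at about 0.036, when the green foot (lowest 8 mm) shows above the block. It rises as the plunger springs back and catches at each 9 mm (0.009, 0.018, 0.027, 0.036); while the plunger goes down it may sink to the last catch. 2 to 4 full strokes are needed; more do no harm
- phone: opened dark phone frame, 79 x 162 x 16 mm, lying loose on the black pad of the base, long side along the base's y. Origin: centre of its underside
- loupe: black eye loupe, 42 mm diameter, 31 mm high, standing loose on the bench left (+y) of the base. Origin: centre of its underside
- tweezers: black bent tweezers, 19 x 123 x 8 mm, lying loose on the bench left (+y) of the base. Origin: centre of the underside
- flux_bottle: small yellow bottle with black cap, 30 mm diameter, 66 mm high, standing loose on the bench right (-y) of the base. Origin: centre of its underside
Not all that is in view belongs to the job. Of the things that look like the vac_base, the larger one is meant.

How it is judged:
By the outcome, as a careful person would: the job done as asked, in the order asked, and still so for the second after the job is handed in, with the robot touching nothing.
It also fails if it takes over 51 s, if anything falls off the work surface, if the arm or the gripper's body presses on something with over 40 N, if the wrist force passes 120 N, or if a joint passes its speed limit or range.

## Working session

There is one attempt and no reset: what is moved stays moved. The work goes in short steps, Python scripts to look and compute and a tool call to move; the robot and the scene stay as the last step left them, time stands still between calls to the robot, and variables do not carry over. Pictures are saved under pics/ and viewed, at most 10 in all, crops included, and the job is handed in when it is done.

Besides the shell and the picture viewer there is one more tool, called after "Call:" as name(argument=value, ...), one argument or row to a line, values as JSON. apply_moves: Moves the arm, as the interface text tells. Its arguments: {"type":"object","properties":{"deltas":{"type":"array"},"grip_force":{"type":"number"}},"required":["deltas"]}

```bash
mkdir -p pics; ls; python3 - <<'E'
from workcell import env,cams
import cv2
for n in("scene","top"):
    cv2.imwrite(f"pics/{n}0.png",cams.grab_frame(n)); print(n,cams.get_calibration(n))
print(env.state())
E
```

```text
pics
scene {'mtx': array([[396.86936066,   0.        , 320.91371604],
       [  0.        , 396.86936066, 207.55887115],
       [  0.        ,   0.        ,   1.        ]]), 'k1': -0.024723436028872184, 'eye': array([119.53549714, 664.62091498, 572.87132801]), 'attitude': array([-124.28568467,   -0.33327744, -142.16247417])}
top {'mtx': array([[401.02214226,   0.        , 322.57361991],
       [  0.        , 401.02214226, 201.04276382],
       [  0.        ,   0.        ,   1.        ]]), 'k1': -0.08466736152572485, 'eye': array([380.96370639,  77.13367605, 983.32002784]), 'attitude': array([-170.02166383,    1.60547905,  -90.0128078 ])}
{'time_s': 0.1, 'qpos': array([-7.44849413e+01,  1.83457080e+01,  8.97003229e+01, -2.37532902e-03,
        7.20451010e+01, -1.14686625e+00]), 'qvel': array([ 0.05776619, -0.17404274, -0.19535852,  0.06200219,  0.01483695,
        0.01549934]), 'effort': array([-2.88231540e-06, -4.13333988e+01, -2.32510006e+01,  7.28443963e-02,
        4.21827310e-02, -6.13213228e-05]), 'ee_pos': array([ 164.71951498, -550.41125082,  213.22098228]), 'ee_rot': array([-1.79908841e+02,  4.34002128e-04,  1.66626594e+01]), 'force': array([ 0.38522634, -0.0580705 , -0.47130984]), 'torque': array([ 0.02577836, -0.02654706, -0.03381706]), 'gripper_force': 0.0, 'gripper_width': 91.531759849813}
```

View pics/top0.png

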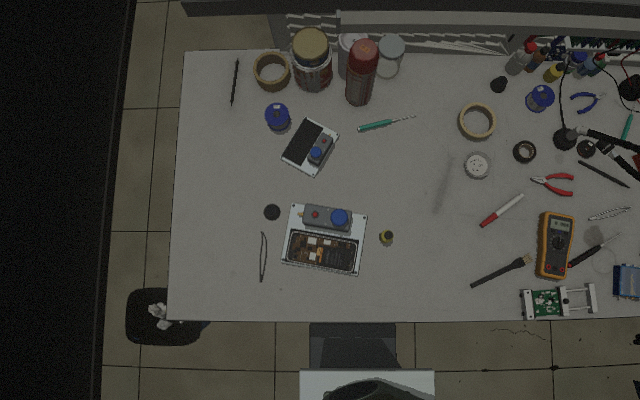

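View pics/scene0.png

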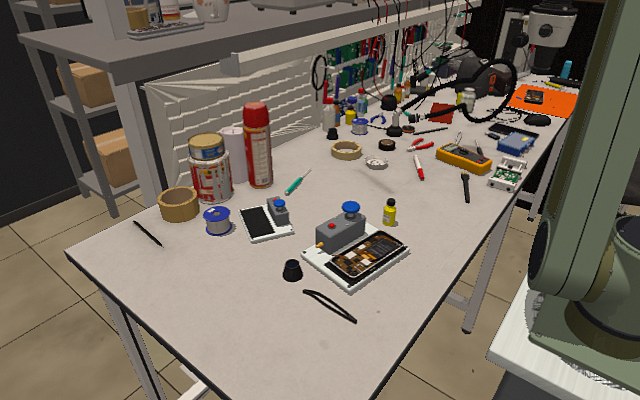

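Candidates for the plunger (top view): blue cap at (340,217) on the larger base, and a blue cap at (316,153) on the smaller look-alike. The blue spools at (277,115) and (540,97) are not bases. I choose (340,217) and will check it in a crop.

```bash
cat > h.py <<'E'
import numpy as np,cv2
from scipy.spatial.transform import Rotation as R
from workcell import env,cams
def ray(n,uv):
    c=cams.get_calibration(n);k=c["k1"];K=c["mtx"]
    d=np.array([(uv[0]-K[0,2])/K[0,0],(uv[1]-K[1,2])/K[1,1]]);s=d.copy()
    for _ in range(20): s=d/(1+k*(s@s))
    return c["eye"],R.from_euler("xyz",c["attitude"],degrees=True).apply([*s,1])
def onz(n,uv,z):
    e,d=ray(n,uv);return e+d*(z-e[2])/d[2]
def proj(n,p):
    c=cams.get_calibration(n);q=R.from_euler("xyz",c["attitude"],degrees=True).inv().apply(np.array(p)-c["eye"])
    s=q[:2]/q[2];s=s*(1+c["k1"]*(s@s));return c["mtx"][:2,:2]@s+c["mtx"][:2,2]
def blue(n,im,box):
    x0,y0,x1,y1=box;h=cv2.cvtColor(im[y0:y1,x0:x1],cv2.COLOR_BGR2HSV)
    m=cv2.inRange(h,(100,130,50),(130,255,255))
    _,l,st,ce=cv2.connectedComponentsWithStats(m);i=1+np.argmax(st[1:,4]);return ce[i]+[x0,y0],st[i]
E
python3 - <<'E'
from h import *
t=cv2.imread("pics/top0.png");s=cv2.imread("pics/scene0.png")
a=cv2.resize(t[190:290,265:405],None,fx=5,fy=5,interpolation=cv2.INTER_CUBIC)
b=cv2.resize(s[190:300,290:420],None,fx=5,fy=5,interpolation=cv2.INTER_CUBIC)
cv2.imwrite("pics/ca.png",a);cv2.imwrite("pics/cb.png",b)
c,st=blue("top",t,(320,200,360,235));print(c,st,onz("top",c,93))
c,st=blue("scene",s,(335,195,370,230));print(c,st,onz("scene",c,91))
E
```

```text
[338.69339623 216.75943396] [ 11   9  17  16 212] [501.77555845  65.97506963  93.        ]
[350.62427746 206.6300578 ] [  7   6  18  12 173] [502.61234763  62.0053973   91.        ]
```

View pics/ca.png

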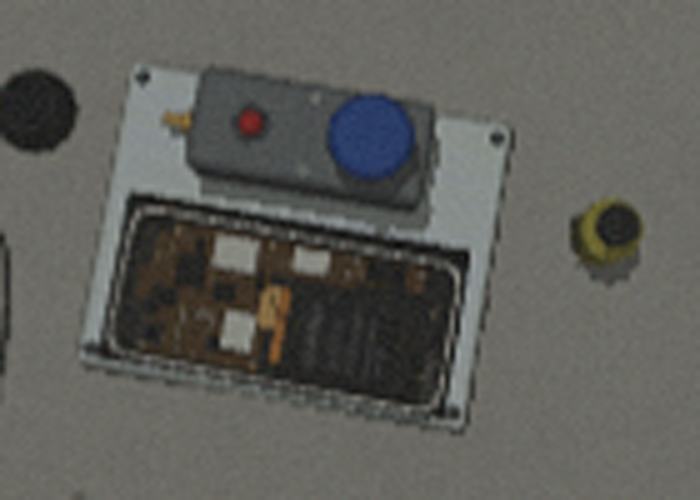

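View pics/cb.png

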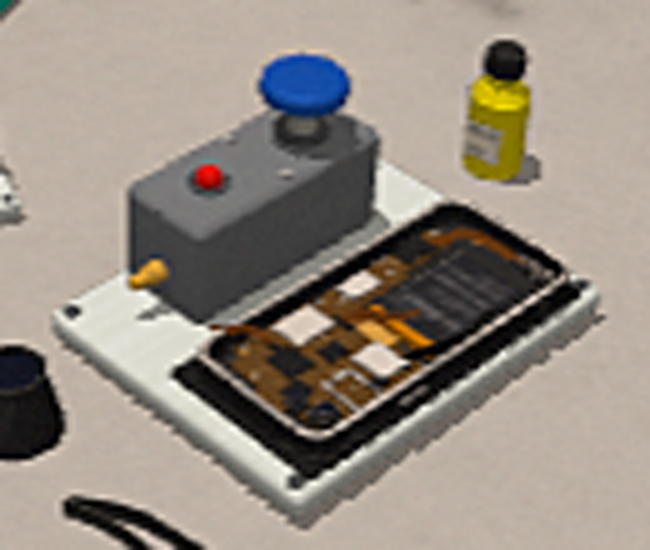

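Confirmed: the large base has its cap at top-crop (371,137), the red pin at (250,123) and the phone on its pad. The plunger axis is about (502,64). Now I move above it with the fingers shut.

Call:
apply_moves(
  deltas=[
    [0.032,-0.0316,0,0,-1],
    [0.064,-0.0632,0,0,-1],
    [0.096,-0.0948,0,0,-1],
    [0.128,-0.1264,0,0,-1],
    [0.16,-0.158,0,0,-1],
  ],
  grip_force=20,
)

```text
time_s: 0.6
ee_pos: [273.2, -351.8, 213.6]
ee_rot: [-180.0, -0.0, 16.6]
force: [1.2, 0.0, 0.1]
gripper_width: 54.2
gripper_force: 0.0
```

Call:
apply_moves(
  deltas=[
    [0.032,-0.0316,0,0,-1],
    [0.064,-0.0632,0,0,-1],
    [0.096,-0.0948,0,0,-1],
    [0.128,-0.1264,0,0,-1],
    [0.16,-0.158,0,0,-1],
  ],
)

```text
time_s: 1.1
ee_pos: [381.2, -154.6, 213.8]
ee_rot: [180.0, 0.0, 16.6]
force: [1.1, -1.3, 0.6]
gripper_width: 14.0
gripper_force: 0.0
```

Call:
apply_moves(
  deltas=[
    [0.032,-0.0316,0,0,-1],
    [0.064,-0.0632,0,0,-1],
    [0.096,-0.0948,0,0,-1],
    [0.128,-0.1264,0,0,-1],
    [0.16,-0.158,0,0,-1],
  ],
)

```text
time_s: 1.6
ee_pos: [489.2, 42.7, 213.7]
ee_rot: [180.0, 0.0, 16.7]
force: [0.7, -0.2, 0.4]
gripper_width: 0.2
gripper_force: 0.0
```

Call:
apply_moves(
  deltas=[
    [0.01,-0.009,0.02,0,-1],
    [0.019,-0.0175,0.045,0,-1],
    [0.019,-0.0175,0.07,0,-1],
    [0.019,-0.0175,0.085,0,-1],
    [0.019,-0.0175,0.085,0,-1],
  ],
)

```text
time_s: 2.1
ee_pos: [500.0, 63.0, 126.5]
ee_rot: [-179.9, 0.3, 16.7]
force: [-0.6, 0.2, 0.6]
gripper_width: 0.3
gripper_force: 0.0
```

```bash
python3 - <<'E'
from h import *
s=cams.grab_frame("scene");t=cams.grab_frame("top")
print(env.state()["ee_pos"],env.state()["force"],proj("scene",env.state()["ee_pos"]))
c,st=blue("scene",s,(335,190,370,230));print(c,st,onz("scene",c,91))
cr=lambda i,x,y:cv2.resize(i[y:y+110,x:x+80],None,fx=5,fy=5,interpolation=cv2.INTER_CUBIC)
cv2.imwrite("pics/d.png",np.hstack([cr(s,310,150),cr(t,300,160)]))
E
```

```text
[502.08468515  63.06267946 129.04641168] [0.51423328 0.99177694 0.67831246] [351.41299975 192.00573201]
[350.61046512 206.6627907 ] [  7  11  18  12 172] [502.5645368   62.12848222  91.        ]
```

View pics/d.png

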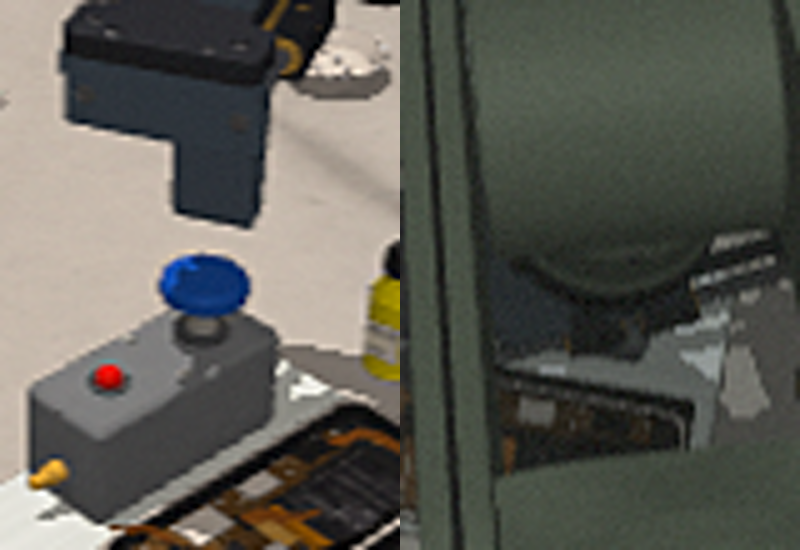

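The fingertips hang centred over the cap (scene crop, tip near (215,215), cap at (205,285)), and the pin at (108,377) is well clear. Pressing now.

Call:
apply_moves(
  deltas=[
    [0,0,0.02,0,-1],
    [0,0,0.032,0,-1],
    [0,0,0.038,0,-1],
    [0,0,0.042,0,-1],
    [0,0,0.046,0,-1],
  ],
)

```text
time_s: 2.7
ee_pos: [502.5, 62.9, 84.9]
ee_rot: [180.0, -0.1, 16.7]
force: [-3.4, -2.0, 15.6]
gripper_width: 0.4
gripper_force: 7.8
```

Call:
apply_moves(
  deltas=[
    [0,0,0.001,0,-1],
    [0,0,0.002,0,-1],
    [0,0,0.002,0,-1],
  ],
)

```text
time_s: 3.0
ee_pos: [502.5, 62.9, 83.3]
ee_rot: [180.0, -0.1, 16.7]
force: [-3.6, -0.9, 12.6]
gripper_width: 0.3
gripper_force: 6.3
```

Call:
apply_moves(
  deltas=[
    [0,0,0.001,0,-1],
    [0,0,0.002,0,-1],
    [0,0,0.003,0,-1],
    [0,0,0.003,0,-1],
  ],
)

```text
time_s: 3.4
ee_pos: [502.6, 62.9, 81.2]
ee_rot: [180.0, -0.1, 16.7]
force: [-4.9, -1.1, 18.9]
gripper_width: 0.5
gripper_force: 9.4
```

On the stop (z = 81, 19 N). Releasing fully, then a look.

Call:
apply_moves(
  deltas=[
    [0,0,-0.006,0,-1],
    [0,0,-0.012,0,-1],
    [0,0,-0.018,0,-1],
    [0,0,-0.025,0,-1],
    [0,0,-0.025,0,-1],
  ],
)

```text
time_s: 3.9
ee_pos: [502.7, 63.1, 103.9]
ee_rot: [180.0, -0.1, 16.7]
force: [-0.0, 0.1, 0.5]
gripper_width: 0.5
gripper_force: 0.0
```

```bash
cat > look.py <<'E'
from h import *
import sys
s=cams.grab_frame("scene");st=env.state();print(st["time_s"],st["ee_pos"],st["force"])
c=s[170:270,300:400];h=cv2.cvtColor(c,cv2.COLOR_BGR2HSV)
r=cv2.inRange(h,(0,160,90),(6,255,255))|cv2.inRange(h,(174,160,90),(180,255,255))
r[:,:15]=0;r[:,55:]=0
y,x=np.nonzero(r);print("red",len(y),x.mean()+300,y.min()+170,y.max()+170)
print("blue",blue("scene",s,(335,185,370,230)))
cv2.imwrite(sys.argv[1],cv2.resize(c,None,fx=5,fy=5,interpolation=cv2.INTER_CUBIC))
E
python3 look.py pics/e.png
```

```text
3.95 [502.32722648  63.0400868  103.29191776] [-0.34434495 -0.3084542  -0.20361365]
red 37 331.3243243243243 220 227
blue (array([350.46753247, 207.21428571]), array([  7,  17,  18,  11, 154], dtype=int32))
```

View pics/e.png

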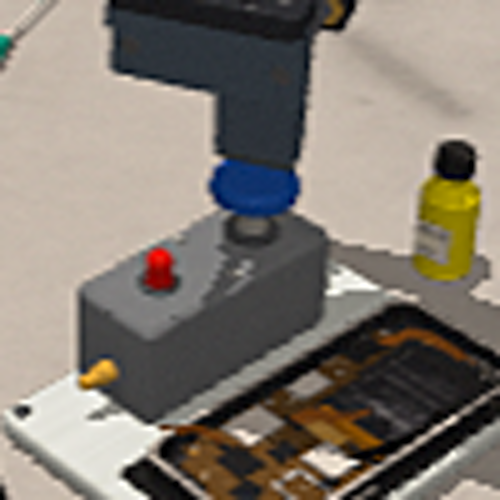

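The first stroke raised the pin (red dome at crop (160,265), about one step) and the base hasn't moved. Three more strokes now.

Call:
apply_moves(
  deltas=[
    [0,0,0.008,0,-1],
    [0,0,0.015,0,-1],
    [0,0,0.021,0,-1],
    [0,0,0.025,0,-1],
    [0,0,0.026,0,-1],
  ],
)

```text
time_s: 4.45
ee_pos: [503.3, 62.9, 81.0]
ee_rot: [179.9, -0.2, 16.7]
force: [-9.0, -1.5, 40.8]
gripper_width: 0.3
gripper_force: 20.7
```

Call:
apply_moves(
  deltas=[
    [0,0,0,0,-1],
    [0,0,0,0,-1],
  ],
)

```text
time_s: 4.65
ee_pos: [503.2, 62.9, 81.1]
ee_rot: [179.9, -0.2, 16.7]
force: [-7.5, -2.3, 34.4]
gripper_width: 0.2
gripper_force: 17.2
```

Call:
apply_moves(
  deltas=[
    [0,0,-0.006,0,-1],
    [0,0,-0.012,0,-1],
    [0,0,-0.018,0,-1],
    [0,0,-0.026,0,-1],
    [0,0,-0.026,0,-1],
  ],
)

```text
time_s: 5.15
ee_pos: [502.3, 63.1, 103.2]
ee_rot: [180.0, -0.0, 16.7]
force: [-0.1, 0.6, 0.3]
gripper_width: 0.4
gripper_force: 0.0
```

```bash
python3 look.py pics/f.png
```

```text
5.2 [502.00683987  63.06345854 102.81488318] [-1.17785286 -0.53634989  0.41876532]
red 49 331.36734693877554 216 227
blue (array([350.46666667, 207.34      ]), array([  7,  17,  18,  11, 150], dtype=int32))
```

Call:
apply_moves(
  deltas=[
    [0,0,0.008,0,-1],
    [0,0,0.015,0,-1],
    [0,0,0.021,0,-1],
    [0,0,0.025,0,-1],
    [0,0,0.026,0,-1],
  ],
)

```text
time_s: 5.7
ee_pos: [503.1, 63.0, 81.0]
ee_rot: [179.9, -0.2, 16.7]
force: [-9.4, -2.4, 42.1]
gripper_width: 0.4
gripper_force: 21.0
```

Call:
apply_moves(
  deltas=[
    [0,0,0,0,-1],
    [0,0,0,0,-1],
  ],
)

```text
time_s: 5.9
ee_pos: [503.0, 62.9, 81.0]
ee_rot: [179.9, -0.2, 16.7]
force: [-7.5, -2.4, 35.7]
gripper_width: 0.8
gripper_force: 17.5
```

Call:
apply_moves(
  deltas=[
    [0,0,-0.006,0,-1],
    [0,0,-0.012,0,-1],
    [0,0,-0.018,0,-1],
    [0,0,-0.026,0,-1],
    [0,0,-0.026,0,-1],
  ],
)

```text
time_s: 6.4
ee_pos: [502.3, 63.1, 103.2]
ee_rot: [180.0, -0.0, 16.7]
force: [0.7, -0.5, 0.4]
gripper_width: 0.6
gripper_force: 0.0
```

```bash
python3 look.py pics/g.png
```

```text
6.45 [501.99758366  63.08828787 102.81952016] [-0.37353685  0.27249873 -0.91057707]
red 63 331.3968253968254 213 227
blue (array([350.42281879, 207.36241611]), array([  7,  17,  18,  11, 149], dtype=int32))
```

View pics/g.png

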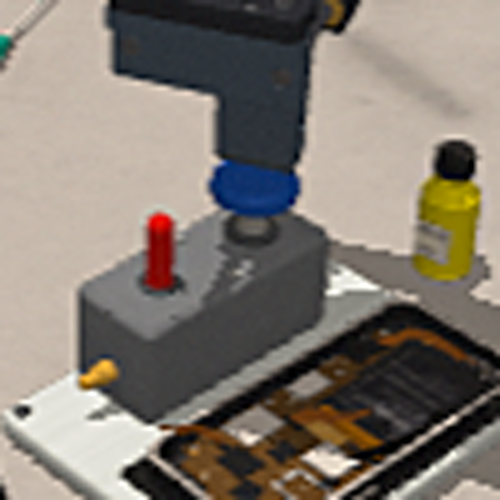

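The pin is nearly out (dome at crop (160,220)) but no green shows yet. One more stroke, slightly gentler.

Call:
apply_moves(
  deltas=[
    [0,0,0.008,0,-1],
    [0,0,0.014,0,-1],
    [0,0,0.019,0,-1],
    [0,0,0.023,0,-1],
    [0,0,0.025,0,-1],
  ],
)

```text
time_s: 6.95
ee_pos: [503.0, 63.1, 81.0]
ee_rot: [180.0, -0.1, 16.7]
force: [-8.6, 0.0, 41.9]
gripper_width: 0.5
gripper_force: 20.8
```

Call:
apply_moves(
  deltas=[
    [0,0,0,0,-1],
    [0,0,0,0,-1],
  ],
)

```text
time_s: 7.15
ee_pos: [502.9, 63.1, 81.1]
ee_rot: [180.0, -0.2, 16.7]
force: [-6.5, -0.9, 27.9]
gripper_width: 0.4
gripper_force: 14.2
```

Call:
apply_moves(
  deltas=[
    [0,0,-0.006,0,-1],
    [0,0,-0.012,0,-1],
    [0,0,-0.018,0,-1],
    [0,0,-0.025,0,-1],
    [0,0,-0.025,0,-1],
  ],
)

```text
time_s: 7.65
ee_pos: [502.3, 63.1, 103.2]
ee_rot: [180.0, -0.0, 16.7]
force: [0.7, 0.4, -0.8]
gripper_width: 0.3
gripper_force: 0.0
```

```bash
python3 look.py pics/i.png
```

```text
7.7 [501.98443844  63.03483206 102.75679333] [0.336755   0.2834139  0.03869036]
red 68 331.70588235294116 209 224
blue (array([350.42281879, 207.36241611]), array([  7,  17,  18,  11, 149], dtype=int32))
```

View pics/i.png

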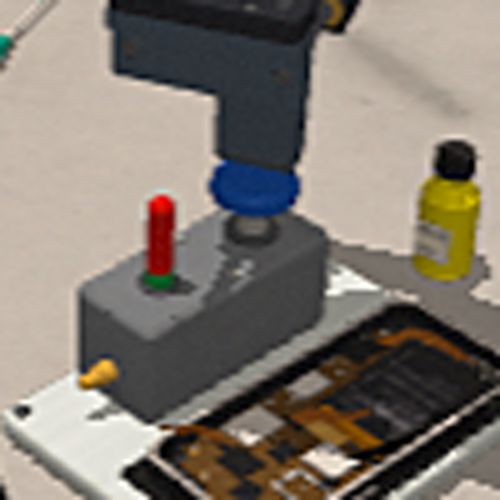

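The green foot is out at crop (159,280). One extra stroke (harmless) will confirm the pin is at its end, then I back away.

Call:
apply_moves(
  deltas=[
    [0,0,0.008,0,-1],
    [0,0,0.014,0,-1],
    [0,0,0.019,0,-1],
    [0,0,0.023,0,-1],
    [0,0,0.025,0,-1],
  ],
)

```text
time_s: 8.2
ee_pos: [503.0, 63.1, 81.0]
ee_rot: [180.0, -0.1, 16.7]
force: [-8.6, -0.8, 42.0]
gripper_width: 0.3
gripper_force: 20.7
```

Call:
apply_moves(
  deltas=[
    [0,0,0,0,-1],
    [0,0,0,0,-1],
  ],
)

```text
time_s: 8.4
ee_pos: [502.9, 63.1, 81.1]
ee_rot: [180.0, -0.2, 16.7]
force: [-5.6, 0.3, 28.4]
gripper_width: 0.2
gripper_force: 14.1
```

Call:
apply_moves(
  deltas=[
    [0,0,-0.006,0,-1],
    [0,0,-0.012,0,-1],
    [0,0,-0.018,0,-1],
    [0,0,-0.026,0,-1],
    [0,0,-0.05,0,-1],
  ],
)

```text
time_s: 8.9
ee_pos: [499.7, 62.8, 125.8]
ee_rot: [-179.9, 0.4, 16.7]
force: [-0.4, 0.4, -0.1]
gripper_width: 0.6
gripper_force: 0.0
```

Call:
apply_moves(
  deltas=[
    [0,0,-0.03,0,-1],
    [0,0,-0.06,0,-1],
    [0,0,-0.09,0,-1],
    [0,0,-0.1,0,-1],
    [0,0,-0.1,0,-1],
  ],
)

```text
time_s: 9.4
ee_pos: [502.4, 63.1, 228.4]
ee_rot: [180.0, -0.1, 16.7]
force: [0.1, 0.1, 0.0]
gripper_width: 0.2
gripper_force: 0.0
```

```bash
python3 look.py pics/j.png
```

```text
9.45 [501.53604275  63.02200148 226.98072781] [-1.04918834  0.04095108 -0.93942283]
red 68 331.70588235294116 209 224
blue (array([350.62427746, 206.6300578 ]), array([  7,  16,  18,  12, 173], dtype=int32))
```

View pics/j.png

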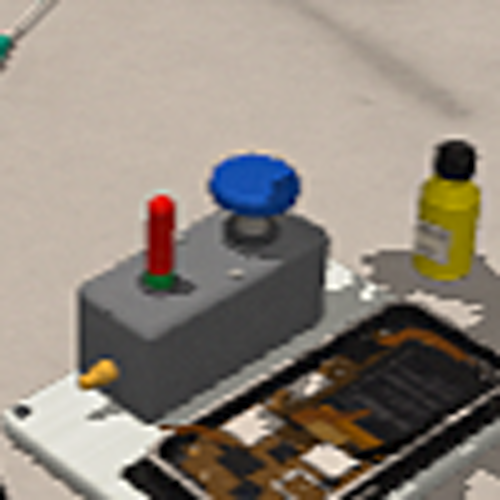

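The pin is unchanged by the extra stroke, so it is fully out (dome at (160,203), green foot at (159,280)). The plunger is up and in the same place as at the start, and the hand is clear.

```bash
python3 -c "
from workcell import env
print(env.job_done())"
```

```text
the job is handed in; nothing more can be done
None
```

Job handed in: after five full strokes the red pin is fully out with its green foot showing, the plunger is back up, the hand is about 130 mm above it, and the base did not visibly move.

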